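# Snap the cylinder key back onto its eye

### The arm

A 7-joint arm with a two-finger parallel gripper is mounted at the origin on a cart in front of the work surface, level with it; the furniture and walls round the work are solid. World frame = base frame: x ahead of the robot, y to its left, z up, the work surface at z = 0. Lengths are in mm, angles in rad, forces in N, time in s.
With the tool pointing down it reaches from about 350 to 900 mm from the base axis. Payload 19.9 kg.
Tool frame: the origin (TCP) lies at the very end of the fingers, on their centre line; the grasp point (between the pads) lies 19 mm behind it (grip_point_offset is the distance from the TCP to the grasp point, in mm); z points along the fingers, y is the direction in which the jaws open and shut (so a half turn about z gives the same grasp; the last joint's range is limited). The gripper opens to 85 mm and grips with 20 to 120 N. Pads are 22 mm wide; open, the fingers measure 114 mm over their backs; the gripper's body (76 mm by 85 mm) begins 54 mm behind the grasp point. The pads swing forward as they close: fully open they stand 13 mm farther back than shut.
Start: joints at [1.185, 0.417, -0.01, 1.614, 0.005, 1.111, -0.053], TCP at [211.249, -588.196, 231.26] pointing down, gripper open.
Joint ranges: [-2.81, 2.81], [-0.39, 2.02], [-1.27, 1.25], [0.06, 2.57], [-1.19, 4.33], [0.19, 2], [-2.82, 2.82]. Speed limits (rad/s): [1.89, 1.89, 2.39, 2.39, 3.01, 3.01, 3.01].

### API

Orientations are given as a unit quaternion [w, x, y, z].
In Python, from bench import * gives the robot as it stands. The module is installed in compiled form; this text tells all that it offers.
- The arm moves only by the tool jog_arm, never from a script. Its argument "deltas" is a list of rows, each a list of 4 numbers: the shift along the tool's x, y, z in m, then the turn about the tool's z in degrees. A call has exactly 5 rows; each row is the pose to reach, as a shift and turn from the pose commanded when the call began, along the tool's axes at that moment; what a row does not reach only later rows make up. A row lasts 1/8 s, in which the tool goes at most 62.5 mm and 10.7 degrees, less where a joint would pass 70% of its speed; a pose out of reach is approached as far as the arm can. A call with a gripper value outside its range is refused whole. "jaw" is the opening, from -1 (shut) to 1 (fully open), set as the call begins (left out, the last holds). The fingers move at their own pace and stop on an object; "newtons" is the grip in N (left out, the last holds). Time passes only in rows, so rows that repeat a pose let the fingers close, or fill a call up. It gives the time, the measured TCP pose, the force and the opening at its end, in the units of the state.
- observe(): the state, without advancing time (a new reading comes with each control period).
- read_camera(name): name is "side" or "top" or "wrist"; returns a dict with "color" (400x640x3 uint8, red, green, blue), "intrinsics" (3x3 intrinsics, pixels), "pose" (4x4, takes a point from camera to world coordinates). Camera axes: x right, y down, z forward; pixel columns grow to the right and rows downward; lengths in mm; the calibration is good to about 2 mm. A picture is of the moment at which its call begins. There is no depth.
- finish_job(): hands the job in, once; it reports no verdict.
The state is a dict: "time": time; "q": joint angles; "joint_vel": joint speeds; "effort": joint torques, N m; "ee_pos": TCP position; "tcp_rot": TCP orientation; "contact_force": force on the tool from outside, world axes, zero at the start; "wrist_torque": the same for the moment, N m; "finger_gap": finger opening in mm.
Only numpy, scipy, OpenCV 4.12 (cv2) and the standard library are available. Lean on these libraries where they do the work, as an engineer would, in place of code of your own. Each camera call takes 0.05 s, during which the arm holds its last target.

### The job

Clip the gas-cylinder key back onto the U-shaped steel eye on the welding table, so that it is at hand and cannot go astray: push its snap-hook handle sideways onto one leg of the eye until the sprung gate has let the leg in and flicked shut behind it. Leave the key hooked there, lying flat with the gate shut.

Things in the scene. Friction and masses are not known exactly. Their poses are not given: they have to be found in the camera images.
- key_grip (a point): Middle of the shank of the dark steel gas-cylinder key, 5 mm above the table as it lies. One rigid flat-lying forging, 168 mm long, 0.24 kg. x runs along the shank toward the hook, y to the hook's gate side, z up. Shank 14 mm wide (y), 10 mm high, free to grasp at x = -20 to +20 mm. Square socket, 19 mm wide, 16 mm high, at x = -66 to -34 mm. Snap hook at x = 27 to 102, y = -30 to +22 mm.
- key_loop (a point): Centre of the opening of the key's snap hook, a loop of 10 mm round bar level with the shank; axes as key_grip, from which it lies 64 mm in x, -4 mm in y. The centre of an 8 mm bar caught in the hook can lie from x = -20 to +24, y = -15 to +12 mm from here.
- key_mouth (a point): Point on the line of the shut gate through which a bar enters the hook, moving to -y; axes as key_grip, from which it lies 68 mm in x, 17 mm in y. A bar centre within 4 mm of it in x pushes the gate in. The gate springs shut behind a bar 25 to 30 mm past this point, or one 15 mm past it once the hook is drawn back 15 mm to -x. The hook's back stops the bar 32 mm past.
- key_gate (a joint): Angle of the hook's bright steel gate: 0 shut, growing as it swings inward (to -y), at most 1.25 rad. It is 8 mm thick and 30 mm long, pivots 21 mm behind key_mouth (-x) and when shut meets the nose of the hook, whose rounded tip is 10 mm ahead of key_mouth. A spring shuts it: a bar needs about 3 to 6 N to push it in.
- eye_leg_1 (a point): Centre of one upright leg of the eye, 25 mm above the table; axes of the eye. The eye is fixed: a U of 8 mm bright round bar, legs 54 mm apart (centres, this one at +y), straight to 36 mm above the table, then a half-round arch up to 67 mm. It stands on a steel foot 46 mm (x) by 98 mm (y), 6 mm thick, welded to the table.
- eye_leg_2 (a point): The same point on the eye's other leg, 54 mm from the first along the eye's -y. The key may be clipped to either leg.

How it is judged (in metres and radians):
At the end, for the whole second after the job is handed in: One leg of the eye stands inside the hook of the key (leg centre within 31 mm lengthwise and about 20 mm crosswise of the hook's centre), the gate is shut behind it (under 0.1 rad), and the key lies within 20 degrees of flat (value of joint key_gate below 0.1 rad and ((x of eye_leg_1 in the frame of key_loop between -0.031 and 0.031 m and y of eye_leg_1 in the frame of key_loop between -0.022 and 0.017 m and z of eye_leg_1 in the frame of key_loop between -0.03 and 0.03 m) or (x of eye_leg_2 in the frame of key_loop between -0.031 and 0.031 m and y of eye_leg_2 in the frame of key_loop between -0.022 and 0.017 m and z of eye_leg_2 in the frame of key_loop between -0.03 and 0.03 m)) and angle between key_loop's own z axis and vertical below 0.35 rad); the robot touches nothing.
It also fails if it takes over 42 s, if anything falls off the work surface, if the arm or the gripper's body presses on something with over 40 N, if the wrist force passes 120 N, or if a joint passes its speed limit or range.

## Working session

There is one attempt and no reset: what is moved stays moved. The work goes in short steps, Python scripts to look and compute and a tool call to move; the robot and the scene stay as the last step left them, time stands still between calls to the robot, and variables do not carry over. Pictures are saved under pics/ and viewed, and the job is handed in when it is done.

Besides the shell and the picture viewer there is one more tool, called after "Request:" as name([rows], argument=value, ...), one row to a line, values as JSON. jog_arm: Moves the arm, as the interface text tells. Its arguments: {"type":"object","properties":{"deltas":{"type":"array","items":{"type":"array","items":{"type":"number"}}},"jaw":{"type":"number"},"newtons":{"type":"number"}},"required":["deltas"]}

```bash
mkdir -p pics; cat > h.py <<'E'
from bench import *
import numpy as np, cv2
from scipy.spatial.transform import Rotation as R
def snap(n,tag):
    c=read_camera(n); cv2.imwrite(f'pics/{tag}.png',c['color'][:,:,::-1]); np.savez(f'pics/{tag}.npz',K=c['intrinsics'],P=c['pose']); return c
def ray(tag,u,v):
    d=np.load(f'pics/{tag}.npz'); r=d['P'][:3,:3]@np.linalg.inv(d['K'])@np.array([u,v,1.]); return d['P'][:3,3],r/np.linalg.norm(r)
def atz(tag,u,v,z):
    o,r=ray(tag,u,v); return o+r*(z-o[2])/r[2]
def tri(*obs):
    A=np.zeros((3,3));b=np.zeros(3);rs=[ray(*o) for o in obs]
    for o,r in rs:
        M=np.eye(3)-np.outer(r,r);A+=M;b+=M@o
    p=np.linalg.solve(A,b); return p,[np.linalg.norm((np.eye(3)-np.outer(r,r))@(p-o)) for o,r in rs]
def proj(tag,p):
    d=np.load(f'pics/{tag}.npz'); c=d['P'][:3,:3].T@(np.array(p,float)-d['P'][:3,3]); q=d['K']@c; return q[:2]/q[2]
E
python3 - <<'E'
from h import *
for n in('side','top','wrist'): snap(n,n+'0')
s=observe();print(s)
for n in('side','top','wrist'): d=np.load(f'pics/{n}0.npz');print(d['K'],d['P'].round(3))
E
```

```text
{'time': 0.15, 'q': array([ 1.18450385,  0.41782074, -0.01029965,  1.61405867,  0.00469198,
        1.11072391, -0.05298029]), 'joint_vel': array([ 0.00022458, -0.00020401, -0.00069241, -0.00134037, -0.00131144,
        0.00144462, -0.00016393]), 'effort': array([ 1.33937312e-03, -8.64740324e+01,  6.79306202e-01, -4.35056376e+01,
        1.91209931e-02,  5.80136577e-03, -1.50571191e-04]), 'ee_pos': array([ 211.14640643, -587.94799241,  230.80448278]), 'tcp_rot': array([-4.78304206e-04,  9.85174629e-01,  1.71553801e-01, -1.21375975e-04]), 'contact_force': array([ 1.11644457, -0.31842316,  0.58964134]), 'wrist_torque': array([-0.00299149,  0.02997551, -0.01361304]), 'finger_gap': 85.34184290542662}
[[427.85619469   0.         321.76611691]
 [  0.         427.85619469 205.69463565]
 [  0.           0.           1.        ]] [[-8.60000e-01  4.10000e-01 -3.05000e-01  7.91410e+02]
 [ 5.11000e-01  6.81000e-01 -5.25000e-01  4.35172e+02]
 [-7.00000e-03 -6.07000e-01 -7.94000e-01  7.39467e+02]
 [ 0.00000e+00  0.00000e+00  0.00000e+00  1.00000e+00]]
[[400.73656146   0.         316.02137967]
 [  0.         400.73656146 194.26066648]
 [  0.           0.           1.        ]] [[ 2.00000e-02 -9.97000e-01  7.40000e-02  4.55193e+02]
 [-1.00000e+00 -1.90000e-02  1.90000e-02 -2.30070e+01]
 [-1.70000e-02 -7.50000e-02 -9.97000e-01  9.04410e+02]
 [ 0.00000e+00  0.00000e+00  0.00000e+00  1.00000e+00]]
[[295.65804268   0.         320.01625911]
 [  0.         295.65804268 201.71699822]
 [  0.           0.           1.        ]] [[ 3.39000e-01 -9.03000e-01 -2.65000e-01  2.79304e+02]
 [-9.41000e-01 -3.26000e-01 -9.40000e-02 -5.62829e+02]
 [-2.00000e-03  2.81000e-01 -9.60000e-01  3.72591e+02]
 [ 0.00000e+00  0.00000e+00  0.00000e+00  1.00000e+00]]
```

View pics/top0.png

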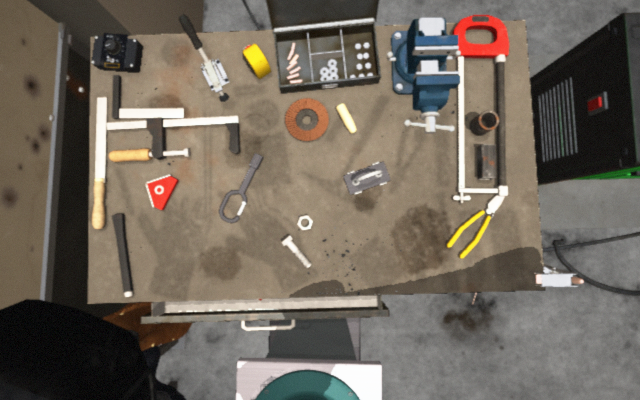

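View pics/side0.png

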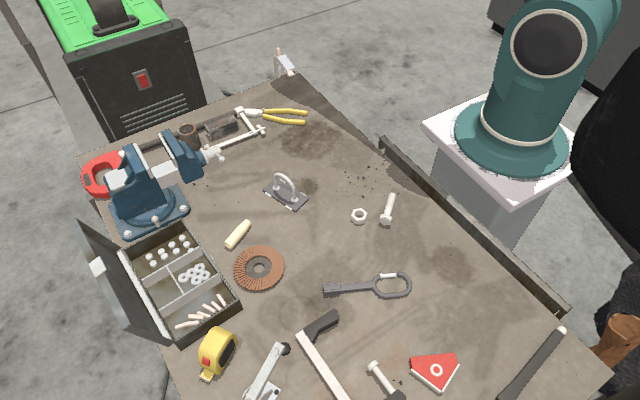

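Top view: the key runs from its socket at about (256,157) to its hook at (232,208), with the bright gate near (241,210). The eye is at about (367,178). Side view: the key is at (370,287) and the eye at (286,190). I'll zoom in next.

```bash
python3 - <<'E'
from h import *
def z(t,x0,x1,y0,y1,s):
    i=cv2.imread(f'pics/{t}.png')[y0:y1,x0:x1]; return cv2.resize(i,None,fx=s,fy=s,interpolation=cv2.INTER_CUBIC)
a=z('top0',205,285,140,235,5);b=z('top0',330,405,150,205,5)
c=np.zeros((475,780,3),np.uint8);c[:475,:400]=a;c[:275,400:775]=b;cv2.imwrite('pics/ztop.png',c)
a=z('side0',310,420,260,310,5);b=z('side0',255,315,160,220,4)
c=np.zeros((250,800,3),np.uint8);c[:250,:550]=a;c[:240,550:790]=b;cv2.imwrite('pics/zside.png',c)
E
```

```text
(no output)
```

View pics/ztop.png

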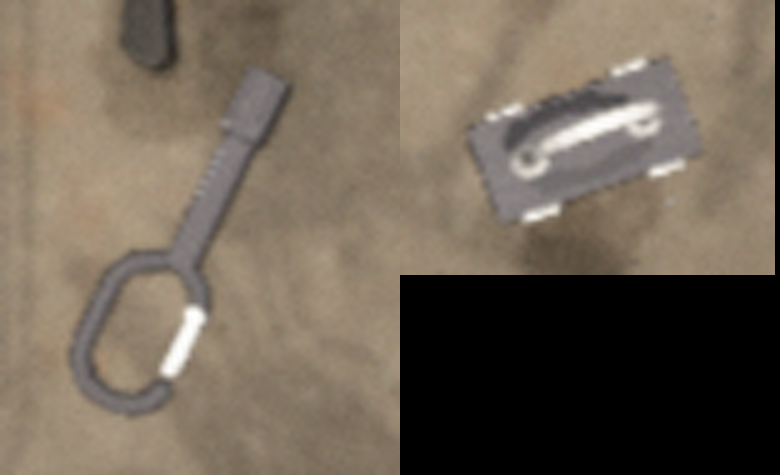

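View pics/zside.png

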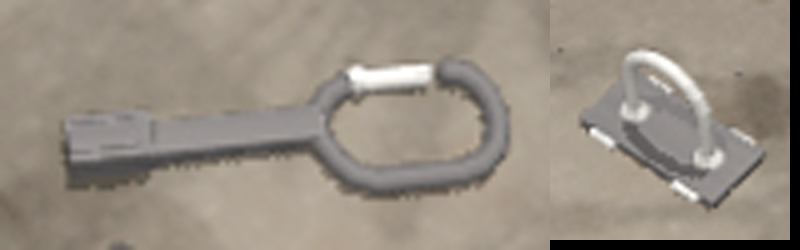

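```bash
python3 - <<'E'
from h import *
def T(x,y): return ('top0',205+x/5-.4,140+y/5-.4)
def S(x,y): return ('side0',310+x/5-.4,260+y/5-.4)
def T2(x,y): return ('top0',330+(x-400)/5-.4,150+y/5-.4)
def S2(x,y): return ('side0',255+(x-550)/4-.4,160+y/4-.4)
gp=tri(T(195,313),S(352,77));gn=tri(T(168,375),S(433,74));sh=tri(T(184,262),S(322,125))
print(gp,gn,sh)
print('shank/socket', atz(*T(242,135),10),atz(*S(152,133),10), 'sockend',atz(*T(272,77),16), atz(*S(68,136),10))
g=gn[0]-gp[0];print(np.degrees(np.arctan2(g[1],g[0])),np.linalg.norm(g))
print('hook far',atz(*T(120,412),5))
a=tri(T2(530,163),S2(708,160)); b=tri(T2(645,122),S2(635,110));print(a,b)
a2=tri(T2(530,163),S2(635,110)); print(a2)
# foot centre
c=[(470,130),(668,57),(703,150),(508,222)]
for p in c: print(atz(*T2(*p),6).round(1))
E
```

```text
(array([501.48734819, 154.72025286,  12.7494875 ]), [np.float64(0.7796611209357899), np.float64(0.7796611209356781)]) (array([473.02094198, 167.34700974,   8.15285203]), [np.float64(0.034371151516903134), np.float64(0.03437115151685665)]) (array([522.94859397, 162.61112264,   8.49266535]), [np.float64(1.3000537255192939), np.float64(1.3000537255192044)])
shank/socket [581.82051095 137.20718803  10.        ] [578.99713103 133.9044304   10.        ] sockend [607.45836989 123.46653536  16.        ] [606.66202221 118.77093362  10.        ]
156.0795085242856 31.478569368870325
hook far [456.06984676 189.06458523   5.        ]
(array([551.97384182, -95.22347073,   5.36581533]), [np.float64(0.8946957176782766), np.float64(0.8946957176784739)]) (array([ 570.9140016 , -146.2034354 ,    7.41785403]), [np.float64(0.5081765049142454), np.float64(0.5081765049143314)])
(array([ 565.58245994, -102.16768791,   47.16294303]), [np.float64(21.50410323254775), np.float64(21.504103232547905)])
[565.6 -67.5   6. ]
[ 600.4 -156.2    6. ]
[ 558.5 -172.2    6. ]
[524.3 -85.2   6. ]
```

```bash
cat >> h.py <<'E'
def state():
    s=observe(); w,x,y,z=s['tcp_rot']; M=R.from_quat([x,y,z,w]).as_matrix()
    print('t %.2f'%s['time'],'tcp',s['ee_pos'].round(1),'yaw %.2f'%np.degrees(np.arctan2(M[1,0],M[0,0])),'tilt %.2f'%np.degrees(np.arccos(-M[2,2])),'F',s['contact_force'].round(1),'gap %.1f'%s['finger_gap'],'q',s['q'].round(2))
    return s,M
def go(p,yaw):
    s,M=state(); d=M.T@(np.array(p)-s['ee_pos'])/1000
    y=np.degrees(np.arctan2(M[1,0],M[0,0])); t=-((yaw-y+180)%360-180)
    print('delta',d.round(4),'turn',round(t,2))
E
python3 -c "
from h import *
go([550,150,150],155.5)"
```

```text
t 0.15 tcp [ 211.1 -587.9  230.8] yaw 19.76 tilt 0.06 F [ 1.1 -0.3  0.6] gap 85.3 q [ 1.18  0.42 -0.01  1.61  0.    1.11 -0.05]
delta [ 0.5684 -0.5799  0.0813] turn -135.74
```

Request:
jog_arm([
  [0.035,-0.035,0,-9],
  [0.075,-0.075,0,-18],
  [0.12,-0.12,0,-27],
  [0.165,-0.165,0,-36],
  [0.21,-0.214,0,-45],
], jaw=1)

```text
time: 0.78
ee_pos: [334.7, -319.7, 231.3]
tcp_rot: [0.0, 0.843, 0.538, -0.0]
contact_force: [0.8, -0.2, 0.4]
finger_gap: 85.5
```

```bash
python3 -c "
from h import *
go([550,150,150],155.5)"
```

```text
t 0.78 tcp [ 334.7 -319.7  231.3] yaw 65.06 tilt 0.02 F [ 0.8 -0.2  0.4] gap 85.5 q [ 0.96  0.14 -0.29  1.99  0.05  1.02  0.22]
delta [ 0.5167 -0.0028  0.0812] turn -90.44
```

Request:
jog_arm([
  [0.05,0,0.0,-9],
  [0.11,0,0.0,-18],
  [0.17,0,0.0,-27],
  [0.23,0,0.02,-36],
  [0.28,0,0.04,-45],
])

```text
time: 1.4
ee_pos: [454.2, -66.4, 191.1]
tcp_rot: [0.0, 0.573, 0.82, 0.0]
contact_force: [0.9, -1.1, 0.0]
finger_gap: 85.2
```

```bash
python3 -c "
from h import *
go([550,150,150],155.5)"
```

```text
t 1.40 tcp [454.2 -66.4 191.1] yaw 110.08 tilt 0.06 F [ 0.9 -1.1  0. ] gap 85.2 q [ 0.61  0.21 -0.6   2.04  0.15  0.93  0.29]
delta [0.1704 0.1642 0.0411] turn -45.42
```

Request:
jog_arm([
  [0.035,0.033,0.008,-9],
  [0.075,0.07,0.017,-18],
  [0.12,0.115,0.03,-27],
  [0.15,0.145,0.036,-36],
  [0.17,0.164,0.041,-45.4],
])

```text
time: 2.02
ee_pos: [550.6, 149.4, 149.7]
tcp_rot: [-0.0, 0.212, 0.977, 0.0]
contact_force: [-0.6, -0.1, -0.1]
finger_gap: 85.5
```

```bash
python3 -c "
from h import *
go([550,150,100],155.5);snap('wrist','w1')"
```

```text
t 2.02 tcp [550.6 149.4 149.7] yaw 155.55 tilt 0.06 F [-0.6 -0.1 -0.1] gap 85.5 q [ 0.26  0.52 -0.76  1.81  0.42  0.98  0.48]
delta [0.0008 0.0002 0.0497] turn 0.05
```

View pics/w1.png

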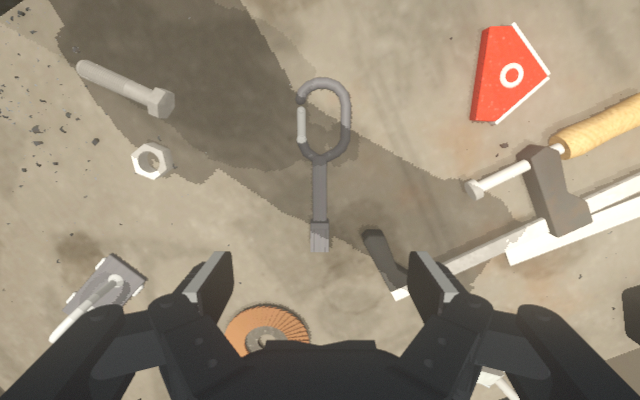

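The wrist view shows the key upright in the image: shank columns 319-320, socket end at row 251, hook end at row 78, gate at (302, 107-143). I'll refine the pose with this view.

```bash
python3 - <<'E'
from h import *
i=cv2.imread('pics/w1.png')[70:260,270:370]; cv2.imwrite('pics/zw1.png',cv2.resize(i,None,fx=3,fy=3,interpolation=cv2.INTER_CUBIC))
u=np.array([np.cos(np.radians(155.5)),np.sin(np.radians(155.5)),0]);v=np.array([-u[1],u[0],0])
for g in([550,150,5],):
  for n,(x,y,z) in dict(sockend=(-66,0,0),sockfront=(-34,0,5),shankend=(27,0,0),pivot=(47,17,0),nose=(78,17,0),hookend=(102,-4,0)).items():
    print(n,proj('w1',np.array(g)+x*u+y*v+[0,0,z]).round(1),proj('top0',np.array(g)+x*u+y*v+[0,0,z]).round(1))
print(tri(('w1',302,143),('top0',205+195/5-.4,140+313/5-.4)))
E
```

```text
sockend [318.5 249.3] [260.2 154.7]
sockfront [318.5 222.5] [253.6 167. ]
shankend [318.6 161.7] [242.  191.5]
pivot [300.7 140.7] [244.8 202.7]
nose [300.2 106.6] [238.7 215.1]
hookend [323.1  78.6] [225.6 220.7]
(array([501.44702821, 154.9962485 ,  13.89431587]), [np.float64(0.6312841904247847), np.float64(0.6312841904247191)])
```

View pics/zw1.png

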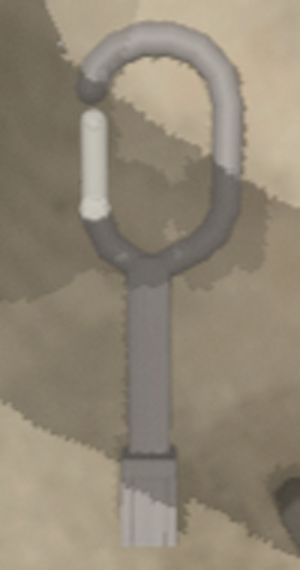

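Request:
jog_arm([
  [0.0005,0.001,0.04,0],
  [0.001,0.0013,0.085,0],
  [0.001,0.0013,0.12,0],
  [0.001,0.0013,0.135,0],
  [0.001,0.0013,0.144,0],
], jaw=0, newtons=60)

```text
time: 2.7
ee_pos: [550.2, 148.8, 6.2]
tcp_rot: [-0.0, 0.215, 0.977, 0.0]
contact_force: [0.2, -0.5, 0.3]
finger_gap: 42.9
```

Request:
jog_arm([
  [0,0,0,0],
  [0,0,0.001,0],
  [0,0,0.001,0],
  [0,0,0.001,0],
  [0,0,0.001,0],
])

```text
time: 3.32
ee_pos: [550.1, 148.7, 5.5]
tcp_rot: [0.0, 0.215, 0.977, 0.0]
contact_force: [-1.0, 0.6, 0.5]
finger_gap: 42.2
```

```bash
python3 -c "
from h import *
state();snap('side','s2');snap('wrist','w2')
i=cv2.imread('pics/s2.png')[180:340,260:460];cv2.imwrite('pics/zs2.png',cv2.resize(i,None,fx=4,fy=3.75))"
```

```text
t 3.33 tcp [550.1 148.7   5.5] yaw 155.15 tilt 0.01 F [-1.   0.6  0.5] gap 42.2 q [ 0.16  0.72 -0.62  1.87  0.6   0.74  0.33]
```

View pics/zs2.png

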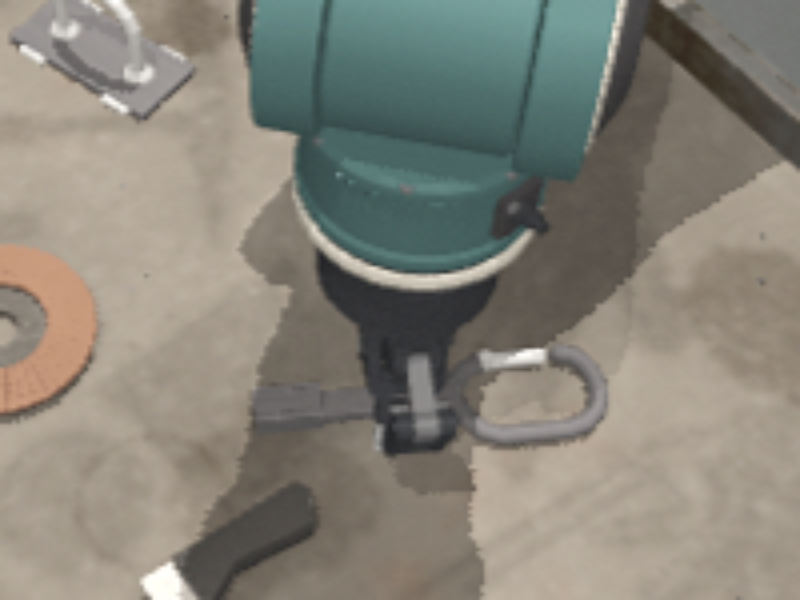

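View pics/w2.png

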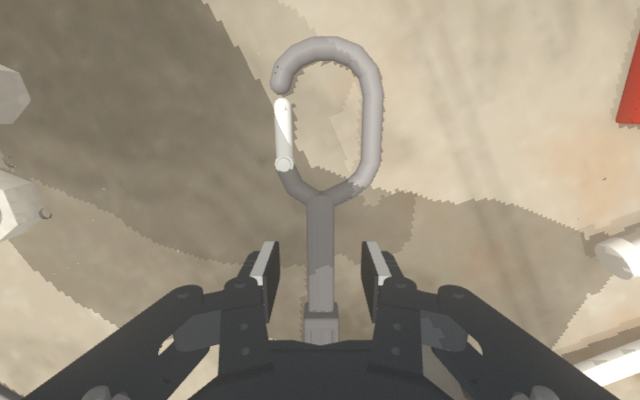

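The side and wrist views show the fingers straddling the shank centrally, with the pads at columns 265 and 375 and the shank at 320. I'll lower slightly and close.

Request:
jog_arm([
  [0,0,0.001,0],
  [0,0,0.002,0],
  [0,0,0.0025,0],
  [0,0,0.0025,0],
  [0,0,0.0025,0],
])

```text
time: 4.05
ee_pos: [550.0, 148.7, 2.8]
tcp_rot: [-0.0, 0.215, 0.977, -0.0]
contact_force: [-0.4, -0.0, -0.6]
finger_gap: 43.2
```

Request:
jog_arm([
  [0,0,0,0],
  [0,0,0,0],
  [0,0,0,0],
  [0,0,0,0],
  [0,0,0,0],
], jaw=-1, newtons=80)

```text
time: 4.68
ee_pos: [550.0, 148.7, 3.1]
tcp_rot: [0.0, 0.215, 0.977, -0.0]
contact_force: [-2.2, -1.2, 7.2]
finger_gap: 10.7
```

Request:
jog_arm([
  [0,0,-0.01,0],
  [0,0,-0.03,0],
  [0,0,-0.05,0],
  [0,0,-0.065,0],
  [0,0,-0.075,0],
])

```text
time: 5.3
ee_pos: [550.3, 148.6, 79.1]
tcp_rot: [0.0, 0.215, 0.977, 0.0]
contact_force: [-0.2, -1.0, -3.2]
finger_gap: 11.5
```

```bash
python3 -c "
from h import *
state();snap('side','s3');snap('wrist','w3')
i=cv2.imread('pics/s3.png')[180:340,260:460];cv2.imwrite('pics/zs3.png',cv2.resize(i,None,fx=4,fy=3.75))"
```

```text
t 5.30 tcp [550.3 148.6  79.1] yaw 155.14 tilt 0.06 F [-0.2 -1.  -3.2] gap 11.5 q [ 0.22  0.61 -0.7   1.85  0.51  0.86  0.4 ]
```

View pics/zs3.png

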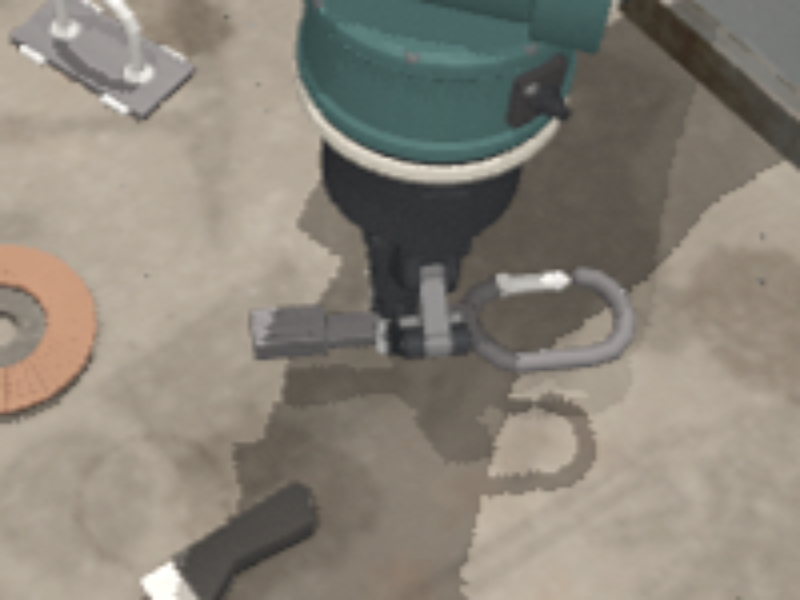

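View pics/w3.png

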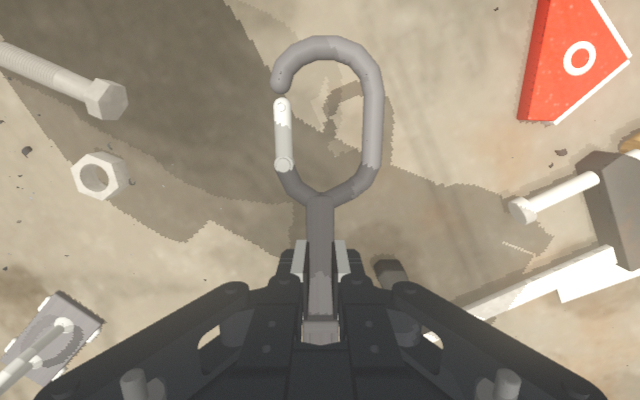

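```bash
python3 - <<'E'
from h import *
s,M=state()
for t,zz in(('w3',81.),('s3',81.)):
  pts=dict(gpivot=(284,163),gtip=(282,102),hooktop=(328,36),shankend=(320,205),left=(273,100),right=(384,110)) if t=='w3' else dict(gpivot=(260+500/4,180+285/3.75),gtip=(260+570/4,180+278/3.75),sockend=(260+252/4,180+333/3.75),shankend=(260+468/4,180+320/3.75),hooktop=(260+634/4,180+313/3.75))
  for n,p in pts.items():
    q=M.T@(atz(t,*p,zz)-s['ee_pos']);print(t,n,q.round(1))
print(tri(('w3',284,163),('s3',260+500/4,180+285/3.75)),tri(('w3',282,102),('s3',260+570/4,180+278/3.75)),s['ee_pos'])
E
```

```text
t 5.40 tcp [550.5 148.7  78.9] yaw 155.15 tilt 0.08 F [-0.  -0.5 -3.3] gap 10.8 q [ 0.21  0.61 -0.7   1.85  0.51  0.86  0.4 ]
w3 gpivot [ 49.2 -15.6  -2.2]
w3 gtip [ 76.9 -15.6  -2.2]
w3 hooktop [103.5   4.9  -2.2]
w3 shankend [28.3  1.6 -2.1]
w3 left [ 77.7 -19.6  -2.2]
w3 right [73.5 30.6 -2.2]
s3 gpivot [ 48.5 -16.2  -2.2]
s3 gtip [ 80.1 -16.7  -2.2]
s3 sockend [-63.7  -2.4  -2. ]
s3 shankend [31.   0.8 -2.1]
s3 hooktop [103.9   4.9  -2.2]
(array([499.48933857, 154.74921479,  80.84754529]), [np.float64(0.494084427225861), np.float64(0.494084427225928)]) (array([473.89293101, 168.25085919,  85.88480623]), [np.float64(1.2033891111827746), np.float64(1.2033891111826642)]) [550.51434316 148.70434393  78.89050241]
```

```bash
python3 -c "
from h import *
go([500,20,130],110.4)
for p in [(307,120),(286,120),(346,118),(430,126),(405,124),(455,128),(450,247),(305,222),(290,240)]: print(p,atz('top0',*p,10).round(0))"
```

```text
t 5.40 tcp [550.5 148.7  78.9] yaw 155.15 tilt 0.08 F [-0.  -0.5 -3.3] gap 10.8 q [ 0.21  0.61 -0.7   1.85  0.51  0.86  0.4 ]
delta [-0.0083 -0.138  -0.0512] turn 44.75
(307, 120) [691.  18.  10.]
(286, 120) [690.  65.  10.]
(346, 118) [697. -71.  10.]
(430, 126) [ 681. -260.   10.]
(405, 124) [ 685. -204.   10.]
(455, 128) [ 678. -316.   10.]
(450, 247) [ 411. -304.   10.]
(305, 222) [460.  17.  10.]
(290, 240) [419.  49.  10.]
```

Request:
jog_arm([
  [-0.001,-0.02,-0.012,9],
  [-0.003,-0.05,-0.025,18],
  [-0.005,-0.085,-0.037,27],
  [-0.007,-0.115,-0.046,36],
  [-0.008,-0.138,-0.051,44.7],
])

```text
time: 6.02
ee_pos: [498.7, 18.8, 128.8]
tcp_rot: [-0.0, 0.573, 0.82, -0.0]
contact_force: [0.6, -0.1, -3.1]
finger_gap: 10.8
```

```bash
python3 -c "
from h import *
go([480,-110,130],65.4)"
```

```text
t 6.03 tcp [498.7  18.8 128.8] yaw 110.12 tilt 0.03 F [ 0.6 -0.1 -3.1] gap 10.8 q [ 0.39  0.38 -0.58  2.    0.28  0.84  0.  ]
delta [-0.1145 -0.0618 -0.0012] turn 44.72
```

Request:
jog_arm([
  [-0.02,-0.011,0,9],
  [-0.045,-0.025,0,18],
  [-0.07,-0.04,0,27],
  [-0.095,-0.052,0,36],
  [-0.1145,-0.062,-0.001,44.7],
])

```text
time: 6.65
ee_pos: [480.6, -110.0, 129.2]
tcp_rot: [-0.0, 0.841, 0.54, -0.0]
contact_force: [0.8, -1.3, -2.9]
finger_gap: 11.2
```

```bash
python3 -c "
from h import *
go([523.3,-218.6,100],20.4)"
```

```text
t 6.65 tcp [ 480.6 -110.   129.2] yaw 65.43 tilt 0.07 F [ 0.8 -1.3 -2.9] gap 11.2 q [ 0.48  0.34 -0.37  2.02  0.17  0.81 -0.42]
delta [-0.081   0.084   0.0292] turn 45.03
```

Request:
jog_arm([
  [-0.015,0.015,0.003,9],
  [-0.035,0.035,0.008,18],
  [-0.055,0.055,0.015,27],
  [-0.07,0.072,0.024,36],
  [-0.081,0.084,0.029,45],
])

```text
time: 7.28
ee_pos: [524.3, -218.0, 99.6]
tcp_rot: [-0.0, 0.984, 0.177, -0.001]
contact_force: [-0.5, 1.4, -2.6]
finger_gap: 10.9
```

```bash
python3 -c "
from h import *
go([523.3,-218.6,100],20.4)
snap('wrist','w4');snap('side','s4')
i=cv2.imread('pics/s4.png')[110:270,200:400];cv2.imwrite('pics/zs4.png',cv2.resize(i,None,fx=4,fy=3.75))"
```

```text
t 7.28 tcp [ 524.3 -218.    99.6] yaw 20.43 tilt 0.09 F [-0.5  1.4 -2.6] gap 10.9 q [ 0.46  0.48 -0.16  1.86  0.1   0.81 -0.96]
delta [-0.0011  0.0002 -0.0004] turn 0.03
```

View pics/w4.png

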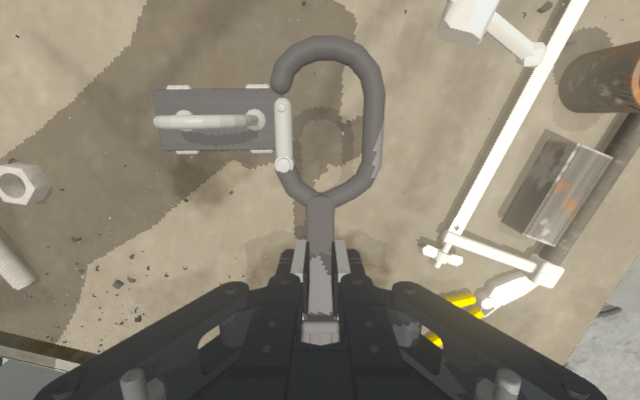

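View pics/zs4.png

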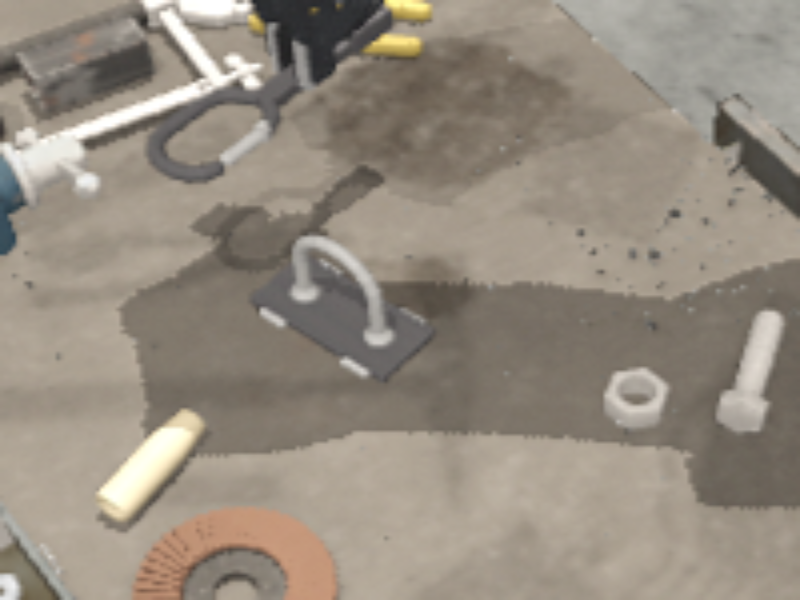

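```bash
python3 - <<'E'
from h import *
i=cv2.imread('pics/w4.png')[75:175,140:300];cv2.imwrite('pics/zw4.png',cv2.resize(i,None,fx=5,fy=5,interpolation=cv2.INTER_CUBIC))
s,M=state()
B=tri(('w4',257,121),('s4',200+304/4,110+292/3.75));print(B)
A=tri(('w4',181,122),('s4',200+378/4,110+335/3.75));print(A)
for p in [(155,88),(154,151),(272,152),(270,88)]: print(atz('w4',*p,6).round(1),(M.T@(atz('w4',*p,6)-s['ee_pos'])).round(1))
for p in [(282,102),(284,163),(281,90)]: print((M.T@(atz('w4',*p,102)-s['ee_pos'])).round(1))
for z in (6,25,36): print(proj('w4',[571,-146.2,z]))
E
```

```text
t 7.38 tcp [ 524.2 -218.4   99.6] yaw 20.49 tilt 0.10 F [ 0.4 -1.  -2.7] gap 11.0 q [ 0.46  0.48 -0.16  1.86  0.1   0.81 -0.96]
(array([ 570.77502611, -147.48134643,    3.50267531]), [np.float64(0.08102175810460889), np.float64(0.08102175810458438)])
(array([551.16883656, -94.33585356,   7.73568607]), [np.float64(1.1282899747148876), np.float64(1.1282899747149338)])
[567.  -69.6   6. ] [  92.3 -124.4   93.5]
[520.5 -78.4   6. ] [  45.6 -132.5   93.6]
[ 552.4 -166.     6. ] [ 44.9 -39.2  93.5]
[ 597.1 -150.     6. ] [ 92.3 -38.5  93.4]
[ 78.5 -18.1  -2.5]
[ 51.1 -18.2  -2.5]
[ 83.5 -18.4  -2.6]
[254.87167811 120.08346535]
[249.1404341  120.54635573]
[245.34053452 120.85325891]
```

View pics/zw4.png

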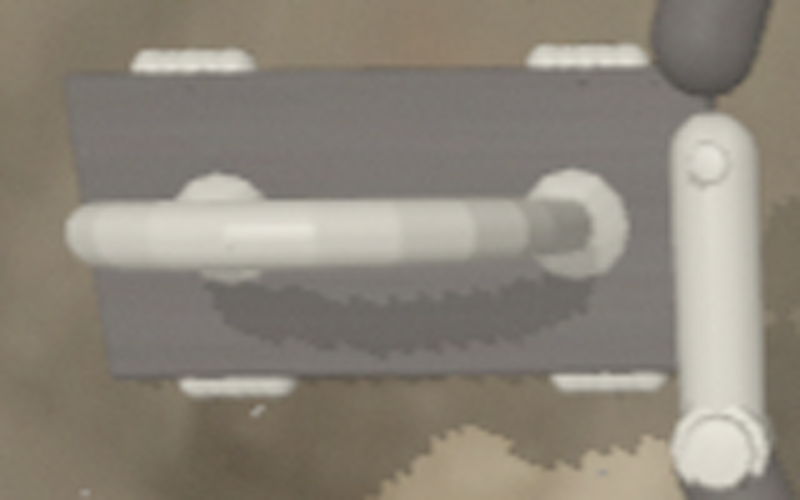

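The wrist view shows the eye foot square to the key, the leg-2 weld ring at (255.4,119.4) and the gate at (282-284, 98-165). The standoff is about 33 mm crosswise. I'll lower to leg height and compare in the same plane.

Request:
jog_arm([
  [-0.001,0,0.015,0],
  [-0.002,0,0.035,0],
  [-0.002,0,0.055,0],
  [-0.002,0,0.07,0],
  [-0.002,0,0.077,0],
])

```text
time: 8.0
ee_pos: [522.2, -217.4, 22.7]
tcp_rot: [-0.0, 0.984, 0.181, -0.0]
contact_force: [0.8, 1.1, -2.4]
finger_gap: 11.1
```

```bash
python3 - <<'E'
from h import *
s,M=state()
snap('wrist','w5');snap('side','s5');snap('top','t5')
i=cv2.imread('pics/w5.png')[40:240,140:400];cv2.imwrite('pics/zw5.png',cv2.resize(i,None,fx=3,fy=3,interpolation=cv2.INTER_CUBIC))
i=cv2.imread('pics/s5.png')[130:230,210:330];cv2.imwrite('pics/zs5.png',cv2.resize(i,None,fx=6,fy=6,interpolation=cv2.INTER_CUBIC))
E
```

```text
t 8.00 tcp [ 522.2 -217.4   22.7] yaw 20.84 tilt 0.08 F [ 0.8  1.1 -2.4] gap 11.1 q [ 0.45  0.6  -0.14  1.89  0.13  0.66 -0.97]
```

View pics/zw5.png

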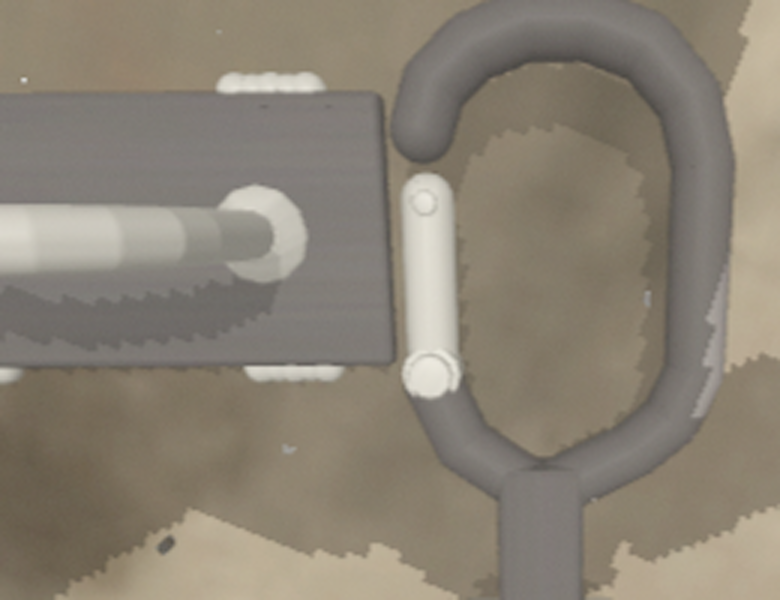

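View pics/zs5.png

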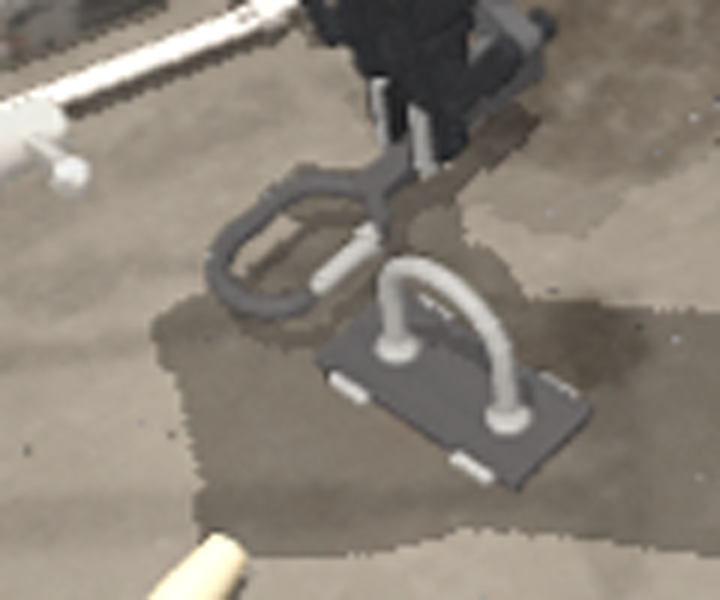

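```bash
python3 - <<'E'
from h import *
s,M=state()
f=lambda x,y,z:(M.T@(atz('w5',140+x/3-.3,40+y/3-.3,z)-s['ee_pos'])).round(1)
print('ring',f(265,233,7),'foot',f(382,92,6),f(393,364,6),f(0,93,6),f(0,366,6))
for z in(24.7,): print('gate end',f(428,172,z),'pivot',f(431,376,z),'nose tip',f(420,162,z),'hook end',f(570,-2,z),'shank end',f(541,475,z),'right',f(735,170,z))
print('leg from earlier',[(M.T@(np.array(b)-s['ee_pos'])).round(1) for b in([571,-146.2,25],[570.8,-147.5,25])])
print('s5 gate pivot/end',[(M.T@(atz('s5',210+x/6-.4,130+y/6-.4,24.7)-s['ee_pos'])).round(1) for x,y in((378,235),(315,287))], 'ring', (M.T@(atz('s5',210+397/6-.4,130+348/6-.4,7)-s['ee_pos'])).round(1))
E
```

```text
t 8.15 tcp [ 522.7 -217.8   23.8] yaw 20.79 tilt 0.01 F [-0.2 -0.3 -2.8] gap 10.9 q [ 0.45  0.6  -0.14  1.89  0.13  0.66 -0.97]
ring [ 71.1 -48.6  16.8] foot [ 93.5 -27.7  17.8] [ 48.6 -27.9  17.8] [ 93.2 -90.8  17.8] [ 48.1 -98.4  17.8]
gate end [ 80.1 -18.3  -0.9] pivot [ 49.5 -18.8  -0.9] nose tip [ 81.5 -19.4  -0.9] hook end [103.3   2.6  -0.9] shank end [33.3 -1.4 -0.9] right [80.4 27.4 -0.9]
leg from earlier [array([ 70.5, -49.8,  -1.2]), array([ 69.9, -48.6,  -1.2])]
s5 gate pivot/end [array([ 45. , -18.3,  -0.9]), array([ 78.6, -17.5,  -0.9])] ring [ 71.7 -49.9  16.8]
```

Leg and mouth agree lengthwise, at about 71 mm against 70.5-71 mm. The crosswise gap is about 30.7 mm, so I'll push along tool -y.

Request:
jog_arm([
  [0,-0.005,0,0],
  [0,-0.012,0,0],
  [0,-0.019,0,0],
  [0,-0.025,0,0],
  [0,-0.03,0,0],
])

```text
time: 8.78
ee_pos: [511.9, -189.9, 23.9]
tcp_rot: [0.0, 0.984, 0.18, -0.0]
contact_force: [-0.7, -3.3, -3.1]
finger_gap: 11.4
```

```bash
python3 - <<'E'
from h import *
s,M=state()
snap('wrist','w6')
i=cv2.imread('pics/w6.png')[40:240,140:400];cv2.imwrite('pics/zw6.png',cv2.resize(i,None,fx=3,fy=3,interpolation=cv2.INTER_CUBIC))
E
```

```text
t 8.78 tcp [ 511.9 -189.9   23.9] yaw 20.74 tilt 0.02 F [-0.7 -3.3 -3.1] gap 11.4 q [ 0.41  0.57 -0.14  1.94  0.13  0.63 -1.02]
```

View pics/zw6.png

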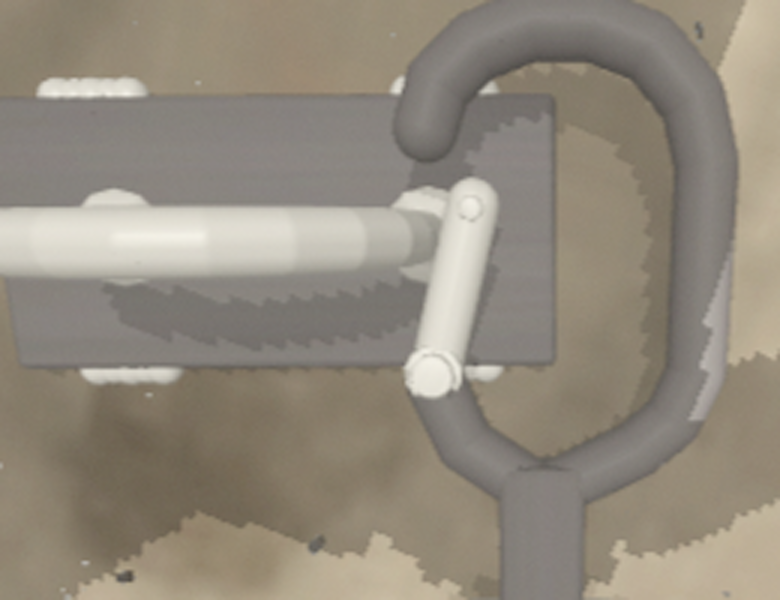

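The leg (zoom (430,240)) is pushing the gate in, with its tip at (470,205), and clears the nose tip at (425,140). The force is about 3 N as expected, so I'll continue.

Request:
jog_arm([
  [0,-0.006,0,0],
  [0,-0.012,0,0],
  [0,-0.018,0,0],
  [0,-0.024,0,0],
  [0,-0.028,0,0],
])

```text
time: 9.45
ee_pos: [501.5, -162.9, 23.6]
tcp_rot: [-0.0, 0.984, 0.18, -0.001]
contact_force: [0.1, 0.1, -3.5]
finger_gap: 11.0
```

```bash
python3 - <<'E'
from h import *
s,M=state()
snap('wrist','w7')
i=cv2.imread('pics/w7.png')[40:240,140:400];cv2.imwrite('pics/zw7.png',cv2.resize(i,None,fx=3,fy=3,interpolation=cv2.INTER_CUBIC))
E
```

```text
t 9.45 tcp [ 501.5 -162.9   23.6] yaw 20.78 tilt 0.08 F [ 0.1  0.1 -3.5] gap 11.0 q [ 0.37  0.55 -0.14  1.99  0.13  0.61 -1.06]
```

View pics/zw7.png

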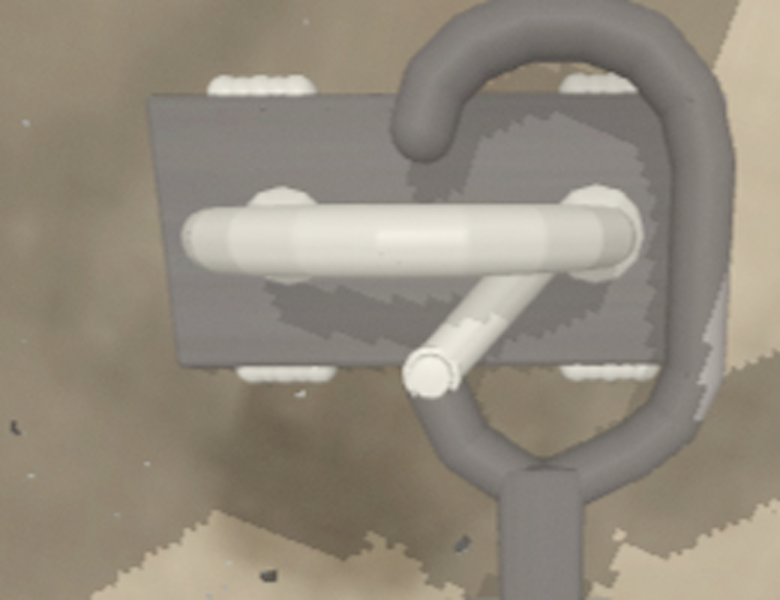

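The leg is inside at zoom (600,238), but the gate is still leaning on it, open about 0.7 rad. I'll draw the hook back along tool -x so the leg runs clear of the gate tip.

Request:
jog_arm([
  [-0.003,0,0,0],
  [-0.007,0.001,0,0],
  [-0.011,0.003,0,0],
  [-0.014,0.005,0,0],
  [-0.015,0.006,0,0],
])

```text
time: 10.12
ee_pos: [490.1, -175.0, 23.8]
tcp_rot: [-0.0, 0.984, 0.18, -0.0]
contact_force: [-0.2, 0.3, -2.8]
finger_gap: 11.1
```

```bash
python3 - <<'E'
from h import *
s,M=state()
snap('wrist','w8')
i=cv2.imread('pics/w8.png')[40:240,140:400];cv2.imwrite('pics/zw8.png',cv2.resize(i,None,fx=3,fy=3,interpolation=cv2.INTER_CUBIC))
E
```

```text
t 10.12 tcp [ 490.1 -175.    23.8] yaw 20.73 tilt 0.00 F [-0.2  0.3 -2.8] gap 11.1 q [ 0.4   0.54 -0.14  2.01  0.13  0.6  -1.04]
```

View pics/zw8.png

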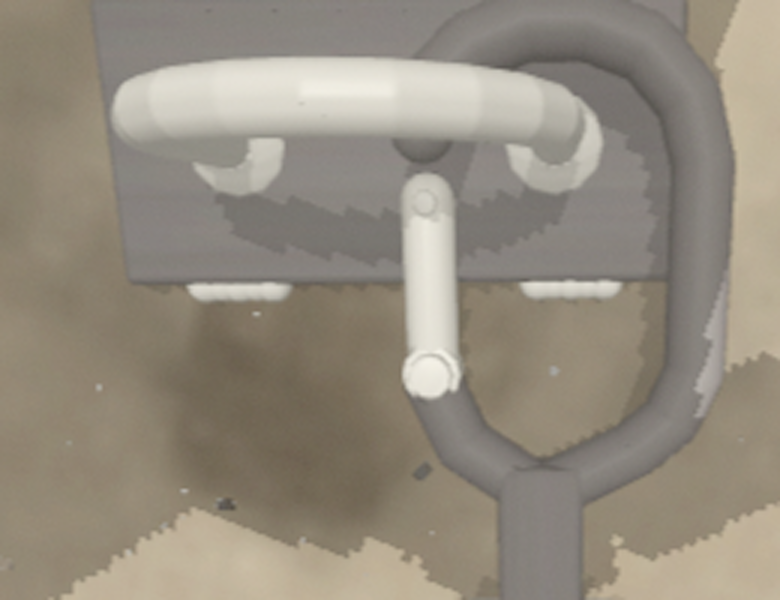

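Gate is shut: it is in line with the nose, with its tip at (428,175). The leg stands inside at (560,150). I'll centre the hook on the leg and lower it to just above the foot.

Request:
jog_arm([
  [0.003,0,0.003,0],
  [0.006,0,0.006,0],
  [0.009,0,0.009,0],
  [0.011,0,0.011,0],
  [0.011,0,0.0125,0],
])

```text
time: 10.8
ee_pos: [500.7, -170.6, 11.1]
tcp_rot: [-0.0, 0.984, 0.18, -0.0]
contact_force: [0.6, -0.4, -2.9]
finger_gap: 11.1
```

```bash
python3 - <<'E'
from h import *
s,M=state()
E
```

```text
t 10.80 tcp [ 500.7 -170.6   11.1] yaw 20.77 tilt 0.01 F [ 0.6 -0.4 -2.9] gap 11.1 q [ 0.38  0.57 -0.14  1.99  0.13  0.59 -1.05]
```

Request:
jog_arm([
  [0,0,0.0005,0],
  [0,0,0.001,0],
  [0,0,0.0015,0],
  [0,0,0.0015,0],
  [0,0,0.0015,0],
])

```text
time: 11.42
ee_pos: [500.5, -170.7, 9.8]
tcp_rot: [-0.0, 0.984, 0.18, 0.0]
contact_force: [0.7, -0.2, -2.3]
finger_gap: 11.2
```

Request:
jog_arm([
  [0,0,0,0],
  [0,0,0,0],
  [0,0,0,0],
  [0,0,0,0],
  [0,0,0,0],
], jaw=0)

```text
time: 12.05
ee_pos: [500.6, -170.7, 9.8]
tcp_rot: [-0.0, 0.984, 0.18, 0.0]
contact_force: [0.1, 0.4, -0.5]
finger_gap: 42.6
```

```bash
python3 - <<'E'
from h import *
s,M=state()
snap('wrist','w9')
E
```

```text
t 12.05 tcp [ 500.6 -170.7    9.8] yaw 20.76 tilt 0.00 F [ 0.1  0.4 -0.5] gap 42.6 q [ 0.38  0.58 -0.14  1.99  0.13  0.59 -1.05]
```

View pics/w9.png

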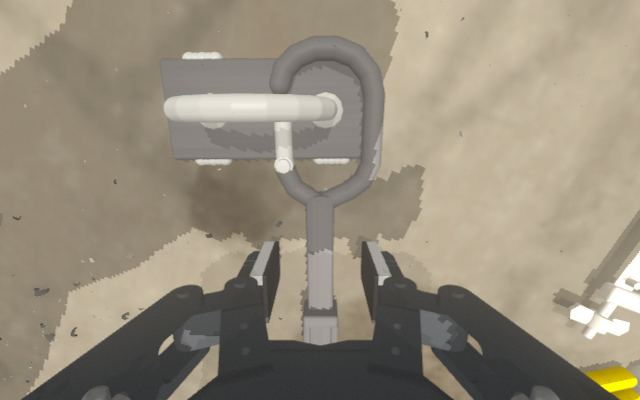

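The key is released. The leg is inside the hook at (330,108) and the gate is shut at (283,125-165). I'll retreat straight up and then away from the eye.

Request:
jog_arm([
  [0,0,-0.015,0],
  [0,0,-0.045,0],
  [0,0,-0.085,0],
  [0,0,-0.13,0],
  [0,0,-0.17,0],
])

```text
time: 12.72
ee_pos: [500.5, -170.7, 182.6]
tcp_rot: [0.0, 0.984, 0.18, 0.001]
contact_force: [1.0, 0.4, -0.1]
finger_gap: 42.7
```

Request:
jog_arm([
  [-0.02,0.02,0,0],
  [-0.04,0.05,0,0],
  [-0.06,0.09,0,0],
  [-0.06,0.12,0,0],
  [-0.06,0.13,0,0],
])

```text
time: 13.35
ee_pos: [490.5, -315.1, 180.6]
tcp_rot: [0.0, 0.984, 0.179, 0.0]
contact_force: [0.4, 1.2, 0.4]
finger_gap: 42.8
```

```bash
python3 - <<'E'
from h import *
s,M=state()
for n in('wrist','side','top'): snap(n,n+'F')
a=cv2.imread('pics/topF.png')[145:225,310:420];a=cv2.resize(a,None,fx=3.6,fy=3.6,interpolation=cv2.INTER_CUBIC)
b=cv2.imread('pics/sideF.png')[130:230,230:350];b=cv2.resize(b,None,fx=3.3,fy=3.3,interpolation=cv2.INTER_CUBIC)
c=np.zeros((340,800,3),np.uint8);c[:a.shape[0],:a.shape[1]]=a;c[:b.shape[0],400:400+b.shape[1]]=b;cv2.imwrite('pics/zF.png',c)
E
```

```text
t 13.35 tcp [ 490.5 -315.1  180.6] yaw 20.66 tilt 0.04 F [0.4 1.2 0.4] gap 42.8 q [ 0.61  0.4  -0.11  1.77  0.05  0.98 -0.74]
```

View pics/zF.png

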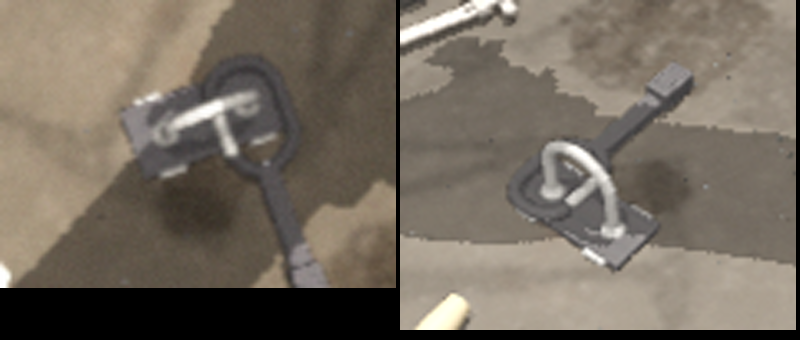

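View pics/wristF.png

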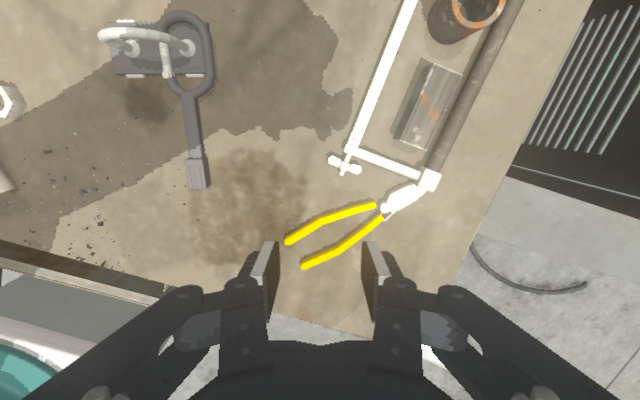

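The final views agree. Leg 2 stands inside the hook, at (188,48) in the wrist view. The gate at (166,45-75) is in line with the hook's side, and the key lies flat with the arm well clear.

```bash
python3 -c "
from h import *
state();print(finish_job())"
```

```text
t 13.50 tcp [ 490.5 -312.9  180.1] yaw 20.78 tilt 0.02 F [-0.1  0.5  0.9] gap 42.4 q [ 0.6   0.4  -0.11  1.77  0.05  0.98 -0.74]
the job is handed in; nothing more can be done
None
```

The key is clipped onto `eye_leg_2` with the gate shut, and the job was handed in at 13.5 s of the 42 s allowed. `finish_job()` gives no verdict, so what follows rests on my own checks.

**What I did:** I gripped the key by its shank and pushed the hook sideways onto the leg. After the push the gate was still leaning open on the leg. I drew the hook back 15 mm, which let the gate snap shut, then lowered the key to just above the eye's foot, released it and moved the arm away.

**Last checks:** By eye, the last pictures from all three cameras showed the leg inside the hook, the gate in line with the nose, and the key lying flat. The arm was clear, with the contact force back to about 1 N of noise. I did not measure the final gate angle or tilt as numbers.

**Disagreements:**
- Wrist-camera readings of the same point on the gripped key differed by about 2 mm between pictures, and side-camera readings by up to about 4 mm. I therefore lined up the hook and leg within a single image just before the push.
- The jaws read about 11 mm on the 14 mm shank, but the grip held throughout.

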